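Level a ball-jointed specimen stage by feel with a probe rod

TASK

The round plate of the specimen stage has been left tilted on its stiff ball joint. Take the white probe rod from the blue tube rack, feel over the plate with its tip for the high side and press that side gently down until the plate is level all round, then stand the rod back in its own hole in the rack. Touch the stage only with the rod, and leave the other things on the bench alone.

Things in the scene. Friction and masses are not known exactly. Their poses are not given: they have to be found in the camera images.
- stage: Specimen stage, fixed on the bench: a round grey foot (132 mm across, 26 mm high), a clamped height post with a dark steel friction collar, a steel ball, and on the ball a flat round bare aluminium plate, 150 mm across and 6 mm thick. Origin: centre of the foot's underside, on the bench; z up. A load of more than 20 N marks the plate.
- ball_centre (a point): Centre of the stage's ball with the post at mid height, 56 mm above the bench. The plate tips about the ball any way, without spring or stop at level: it stays as pressed and can be pressed too far. 55 mm from the middle, a push under 5 N leaves it still; 6 to 12 N, moved slowly, tips it (faster needs more). It may not tip quite towards the point pressed: feel again after pressing.
- face_middle (a point): Middle of the plate's upper face with the post at mid height, 80 mm above the bench on the foot's axis. This point and its axes are fixed to the foot: they show neither the plate's tilt nor the post's setting, up to 12 mm higher or lower. At the start the plate is 3 to 7 degrees out of level, its rim 4 to 9 mm high on one side, as much low opposite; any side may be high.
- rack: Blue block tube rack, fixed on the bench, 72 mm (its x) by 168 mm (its y) by 55 mm high, with 2 by 5 round holes 18 mm wide and 45 mm deep, chamfered 2 mm, at x = -16 and +16 mm and y = -64, -32, 0, 32, 64 mm of its frame. Origin: centre of its underside; z up.
- rod_hole (a point): Centre of the mouth of the rod's own hole in the rack's top face (55 mm above the bench): the corner hole at x = -16, y = -64 mm of the rack's frame; its floor is 45 mm below.
- probe_rod: The probe rod: white plastic, straight and round, 14 mm thick and 140 mm long, 35 to 70 g, standing upright in its corner hole, so that 95 mm show above the rack. Origin: middle of its lower end, which is the probing tip (flat, 8 mm wide, chamfered); z along the rod to its upper end.
- tube_a: Capped 15 ml sample tube, 112 mm high, cap 20 mm wide, standing in the rack's far corner hole (x = 16, y = 64 mm of the rack's frame); leave it. Origin: its lower end; z up.
- tube_b: A second such tube, in the hole at x = -16, y = 32 mm of the rack's frame; leave it. Origin: its lower end; z up.
- tip_box: Closed yellow pipette-tip box, 122 by 84 by 72 mm high; leave it. Origin: centre of its underside.
- pipette: Blue hand pipette lying on the bench along its own x, about 270 mm long and 28 mm high; leave it. Origin: on the bench under its middle.
- bottle: Capped glass bottle, 66 mm across and 150 mm high; leave it. Origin: centre of its underside.
Mind the look-alikes: they are no part of the job. Of the things like the stage, leave any that is pink; of the rest the smaller one is meant.

How it is judged:
By the outcome, as a careful person would: the job done as asked, in the order asked, and still so for the second after the job is handed in, with the robot touching nothing.
It also fails if it takes over 67 s, if anything falls off the work surface, if the arm or the gripper's body presses on something with over 40 N, if the wrist force passes 120 N, or if a joint passes its speed limit or range.

ROBOT

A 6-joint arm with a two-finger parallel gripper is mounted at the origin on the work surface. World frame = base frame: x ahead of the robot, y to its left, z up, the work surface at z = 0. Lengths are in mm, angles in degrees, forces in N, time in s.
With the tool pointing down it reaches from about 300 to 875 mm from the base axis. Payload 4.2 kg.
Tool frame: the origin (TCP) lies at the very end of the fingers, on their centre line; the grasp point (between the pads) lies 19 mm behind it; z points along the fingers, y is the line along which they close (so a half turn about z gives the same grasp; the last joint's range is limited). The gripper opens to 85 mm and grips with 20 to 120 N. Pads are 22 mm wide; open, the fingers measure 114 mm over their backs; the gripper's body (76 mm by 85 mm) begins 54 mm behind the grasp point. The pads swing forward as they close: fully open they stand 13 mm farther back than shut.
Start: joints at [73.109, 18.312, 89.639, -0, 72.044, -1.146], TCP at [156.03, 553.44, 231.338] pointing down, gripper open.
Joint ranges: [-177.97, 177.97], [-48.28, 115.42], [12.27, 149.76], [-77.06, 257.06], [2.81, 150.46], [-146.56, 146.56]. Speed limits (degrees/s): [147.25, 147.25, 180, 180, 180, 180].

INTERFACE

Orientations are given as a 3x3 rotation matrix whose columns are the frame's x, y, z axes.
In Python, from cell import r gives the robot as it stands.
- The arm moves only by the tool move_arm, never from a script. Its argument "deltas" is a list of rows, each a list of 7 numbers: the shift along the tool's x, y, z in mm, then the turn, a rotation vector about the tool's x, y, z in degrees, then the opening, from 0 (shut) to 1 (fully open). In form: [[dx, dy, dz, ax, ay, az, gripper], ...]. A call has 1 to 20 rows; each row shifts and turns the commanded pose from where the row before left it, along the tool's axes as they then stand; what a row does not reach is not made up. A row lasts 1/8 s, in which the tool goes at most 62.5 mm and 10.7 degrees, less where a joint would pass 70% of its speed; a pose out of reach is approached as far as the arm can. A call with a gripper value outside its range is refused whole. The fingers move at their own pace and stop on an object; "newtons" is the grip in N (left out, the last holds). Time passes only in rows, so rows that do not move let the fingers close. It gives the time, the measured TCP pose, the force, the opening and the grip force at its end, in the units of the state.
- r.state(): the state, without advancing time (a new reading comes with each control period).
- r.snapshot(name): name is "scene" or "side" or "wrist"; returns a dict with "frame" (420x560x3 uint8, red, green, blue), "intrinsics" (3x3 intrinsics, pixels), "origin" and "attitude" of the camera in the world. Camera axes: x right, y down, z forward; pixel columns grow to the right and rows downward; lengths in mm; the calibration is good to about 2 mm. The wrist camera is an equidistant fisheye: a pixel r from the principal point sees the ray r / f radians off the axis. A picture is of the moment at which its call begins. There is no depth.
- r.finish_job(): hands the job in; it is judged then, once.
The state is a dict: "t": time; "joint_pos": joint angles; "dq": joint speeds; "joint_torque": joint torques, N m; "tcp_pos": TCP position; "tcp_rot": TCP orientation; "wrist_force": force on the tool from outside, world axes, zero at the start; "wrist_torque": the same for the moment, N m; "gripper_width": finger opening in mm; "grasp_force": force on a finger pad.
Only numpy, scipy, OpenCV 4.12 (cv2) and the standard library are available. Lean on these libraries where they do the work, as an engineer would, in place of code of your own. Each camera call takes 0.05 s, during which the arm holds its last target. There are 200 camera calls.

## Working session

There is one attempt and no reset: what is moved stays moved. The work goes in short steps, Python scripts to look and compute and a tool call to move; the robot and the scene stay as the last step left them, time stands still between calls to the robot, and variables do not carry over. Pictures are saved under pics/ and viewed, at most 10 in all, crops included, and the job is handed in when it is done.

Besides the shell and the picture viewer there is one more tool, called after "Call:" by a JSON object that holds its "fn" and its "kwargs". move_arm: Moves the arm, as the interface text tells. Its arguments: {"type":"object","properties":{"deltas":{"type":"array","items":{"type":"array","items":{"type":"number"}}},"newtons":{"type":"number"}},"required":["deltas"]}

```bash
mkdir -p pics; ls; python3 - <<'E'
from cell import r
import cv2,json
for n in ("scene","side","wrist"):
    s=r.snapshot(n); cv2.imwrite(f"pics/{n}0.png",s["frame"][:,:,::-1])
    print(n,s["intrinsics"],s["origin"],s["attitude"])
print(r.state())
E
```

```text
pics
scene [[461.54024806   0.         275.36113484]
 [  0.         461.54024806 209.53896523]
 [  0.           0.           1.        ]] [1153.50362916  355.51067133 1134.63142455] [[-0.46235462  0.73586868 -0.49469737]
 [ 0.8866795   0.38701119 -0.2530253 ]
 [ 0.00526003 -0.55562544 -0.83141608]]
side [[474.25304892   0.         280.15097215]
 [  0.         474.25304892 212.35162328]
 [  0.           0.           1.        ]] [441.84702015 940.62796243 818.62346479] [[-0.99615937 -0.03681631  0.0794422 ]
 [-0.0851427   0.61896426 -0.7807906 ]
 [-0.02042605 -0.7845558  -0.61972169]]
wrist [[325.1922621    0.         284.93478756]
 [  0.         325.1922621  208.3933048 ]
 [  0.           0.           1.        ]] [ 90.85280202 570.7133912  373.33556306] [[ 0.27079104  0.92827151  0.25492003]
 [ 0.96263468 -0.26041166 -0.07429832]
 [-0.00258487  0.26551418 -0.96410349]]
{'t': 0.15, 'joint_pos': array([ 7.31115566e+01,  1.83426327e+01,  8.96890534e+01, -1.39969914e-03,
        7.20425246e+01, -1.14554447e+00]), 'dq': array([ 0.12670146, -0.09592896, -0.25119713, -0.01597107,  0.07137701,
       -0.00241032]), 'joint_torque': array([-6.83670696e-04, -4.15843463e+01, -2.34347534e+01, -2.15199743e-04,
        5.82852183e-03, -2.16047954e-05]), 'tcp_pos': array([155.91372885, 553.10508738, 230.6901372 ]), 'tcp_rot': array([[-9.62490918e-01,  2.71313671e-01, -3.54036855e-04],
       [ 2.71313902e-01,  9.62490111e-01, -1.24611311e-03],
       [ 2.66944842e-06, -1.29542767e-03, -9.99999161e-01]]), 'wrist_force': array([-0.0629297 , -0.5396251 ,  0.66300344]), 'wrist_torque': array([0.02803809, 0.00751913, 0.01162379]), 'grasp_force': 0.0, 'gripper_width': 85.67300053548193}
```

View pics/scene0.png

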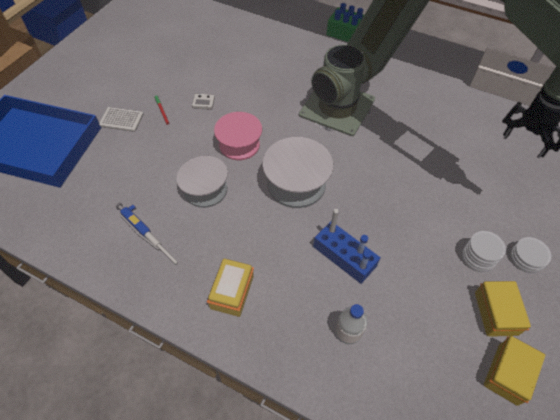

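View pics/side0.png

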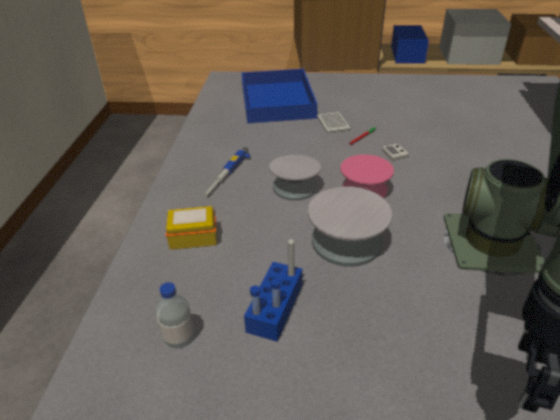

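The scene view shows the meant small grey stage at about (203,178), with the larger one at (298,168) and the pink one at (238,132). The rack is at (346,250) with the rod's top at (336,211). In the side view the stage is at (295,170) and the rod's top at (291,241).

```bash
python3 - <<'E'
import cv2,numpy as np
a=cv2.imread("pics/scene0.png");b=cv2.imread("pics/side0.png")
def c(i,x,y,w=80,h=60): return cv2.resize(i[y:y+h,x:x+w],(400,300),interpolation=cv2.INTER_CUBIC)
cv2.imwrite("pics/crops.png",np.vstack([np.hstack([c(a,163,150),c(a,306,203,100,75)]),np.hstack([c(b,255,145),c(b,225,232,120,90+18)])]))
E
```

```text
(no output)
```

View pics/crops.png

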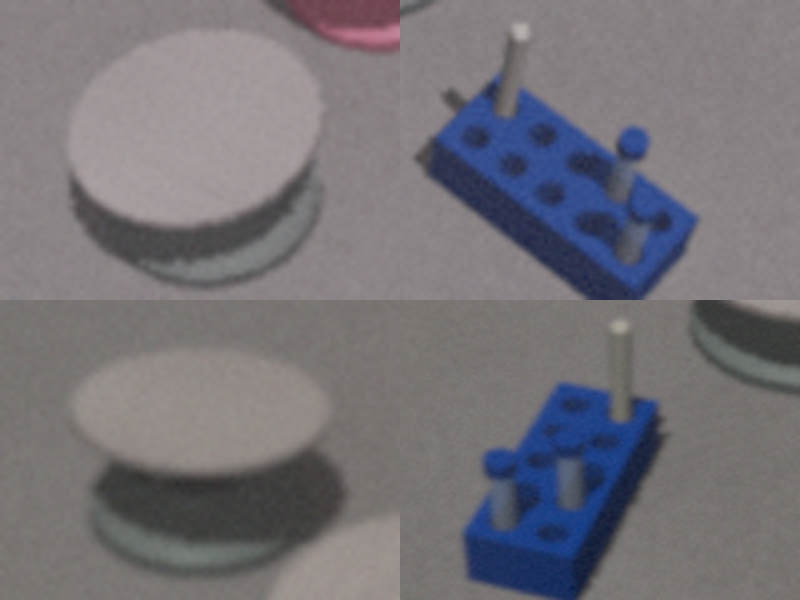

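The crops give these pixels:
- **Plate:** scene centre about (202,175.6), side centre about (295,167).
- **Rod:** top at scene (336,211) and side (291,241.4). It leaves the rack at scene (332.7,231).
- **Tubes:** both stand in the holes where they were expected.

Next I triangulate these and fit the plate disc.

```bash
cat >h.py <<'E'
import numpy as np
K1=np.array([[461.54,0,275.361],[0,461.54,209.539],[0,0,1]]);O1=np.array([1153.504,355.511,1134.631])
A1=np.array([[-0.46235462,0.73586868,-0.49469737],[0.8866795,0.38701119,-0.2530253],[0.00526003,-0.55562544,-0.83141608]])
K2=np.array([[474.253,0,280.151],[0,474.253,212.352],[0,0,1]]);O2=np.array([441.847,940.628,818.623])
A2=np.array([[-0.99615937,-0.03681631,0.0794422],[-0.0851427,0.61896426,-0.7807906],[-0.02042605,-0.7845558,-0.61972169]])
S=(K1,O1,A1);D=(K2,O2,A2)
def proj(c,P):
    q=(np.atleast_2d(P)-c[1])@c[2]@c[0].T; return q[:,:2]/q[:,2:]
def atz(c,uv,z):
    d=c[2]@np.linalg.inv(c[0])@[*uv,1]; return c[1]+d*(z-c[1][2])/d[2]
def move(dxyz,R): return R.T@np.asarray(dxyz,float)
E
python3 - <<'E'
from h import *
from scipy.optimize import least_squares as L
print("rodtop",atz(S,(336,211),150),atz(D,(291,241.4),150))
q=lambda u,v:(306+(u-400)/4,203+v/4)
for n,p in dict(hole=(507,110),x16=(475,138),y64=(660,222),far=(630,250),c1=(497,78),c2=(434,142),c3=(697,218)).items(): print(n,atz(S,q(*p),55))
q2=lambda u,v:(225+(u-400)/3.333,232+(v-300)/2.778)
for n,p in dict(x16=(575,406),far=(503,525),c=(560,384),c2=(657,403),c3=(468,535),c4=(573,556)).items(): print(n,atz(D,q2(*p),55))
a=np.array([(68,150),(205,29),(323,105),(185,227),(300,60),(290,180),(105,70),(95,195)])/5+[163,150]
b=(np.array([(70,405),(200,347),(331,412),(200,473),(110,365),(295,370),(100,445),(300,452)])-[0,300])/5+[255,145]
t=np.linspace(0,2*np.pi,361)
def res(p):
    n=np.array([p[3],p[4],1]);n/=np.linalg.norm(n)
    e=np.cross(n,[0,1,0]);e/=np.linalg.norm(e);f=np.cross(n,e)
    C=p[:3]+75*(np.outer(np.cos(t),e)+np.outer(np.sin(t),f))
    o=[]
    for c,m in((S,a),(D,b)):
        pr=proj(c,C)
        ctr=proj(c,p[:3])
        for x in m:
            i=np.argmin(((pr-x)**2).sum(1)); tg=pr[(i+1)%360]-pr[i-1]; nn=np.array([tg[1],-tg[0]])/np.linalg.norm(tg)
            o.append((x-pr[i])@nn)
    return np.array(o)
x0=[*((atz(S,(202,175.6),80)+atz(D,(295,167.2),80))/2),0,0]
print(x0)
s=L(res,x0,diff_step=1e-4,x_scale=[10,10,10,.1,.1]);print(s.x,np.abs(s.fun).max(), np.degrees(np.hypot(*s.x[3:])))
E
```

```text
rodtop [499.30125198 195.47765794 150.        ] [496.27701734 195.37769906 150.        ]
hole [499.20425386 197.60516727  55.        ]
x16 [529.59713515 187.29788025  55.        ]
y64 [531.36386589 321.23149664  55.        ]
far [559.71915603 311.28808576  55.        ]
c1 [478.70591762 181.13068453  55.        ]
c2 [545.34039511 164.04607238  55.        ]
c3 [517.24147147 341.76779383  55.        ]
x16 [527.8061317  188.06804244  55.        ]
far [561.04550804 313.24290529  55.        ]
c [540.3868232  163.44931164  55.        ]
c2 [472.75387991 181.07563988  55.        ]
c3 [581.24875053 323.96737928  55.        ]
c4 [515.48288661 338.58878676  55.        ]
[np.float64(515.9950459176082), np.float64(-203.52766236291026), np.float64(80.0), 0, 0]
[ 5.12847169e+02 -2.12531588e+02  7.37652381e+01 -2.08504267e-02
 -8.17796569e-02] 0.787089550226095 4.835523662566451
```

Plate centre comes out near (513,-212,74), tilted about 4.8° with +y high. The rod stands near (498,196). I'll turn the tool so tool x is world y and tool y is world x, then go above the rod.

Call:
{"fn": "move_arm", "kwargs": {"deltas": [[0,0,0,0,0,10.609,1],[0,0,0,0,0,10.609,1],[0,0,0,0,0,10.609,1],[0,0,0,0,0,10.609,1],[0,0,0,0,0,10.609,1],[0,0,0,0,0,10.609,1],[0,0,0,0,0,10.609,1],[-35.7,34.2,0,0,0,0,1],[-35.7,34.2,0,0,0,0,1],[-35.7,34.2,0,0,0,0,1],[-35.7,34.2,0,0,0,0,1],[-35.7,34.2,0,0,0,0,1],[-35.7,34.2,0,0,0,0,1],[-35.7,34.2,0,0,0,0,1],[-35.7,34.2,0,0,0,0,1],[-35.7,34.2,0,0,0,0,1],[-35.7,34.2,0,0,0,0,1],[0,0,0,0,0,0,1],[0,0,0,0,0,0,1]], "newtons": 60}}

```text
t: 2.52
tcp_pos: [497.4, 196.5, 231.0]
tcp_rot: [[0.001, 1.0, -0.001], [1.0, -0.001, 0.0], [0.0, -0.001, -1.0]]
wrist_force: [0.3, 0.1, -0.1]
gripper_width: 85.4
grasp_force: 0.0
```

```bash
python3 - <<'E'
from cell import r
import cv2
s=r.snapshot("wrist"); cv2.imwrite("pics/w1.png",s["frame"][:,:,::-1])
print(s["origin"],s["attitude"].tolist());print(r.state())
E
```

```text
[497.04488706 262.78956552 373.72987694] [[0.9999995534786759, 0.00020565437760085607, -0.0009223604089556697], [-4.689705429989123e-05, -0.9640309378092726, -0.26579004636599657], [-0.0009438448566015724, 0.2657899709410596, -0.964030497704318]]
{'t': 2.575, 'joint_pos': array([2.03569961e+01, 1.47218692e+01, 9.48284966e+01, 3.59669967e-02,
       7.04974124e+01, 2.03194012e+01]), 'dq': array([ 0.85956319, -0.37648949, -0.11057349, -0.16004196, -0.06418044,
       -0.09045114]), 'joint_torque': array([-6.64640889e-01, -3.75272906e+01, -2.32567298e+01, -3.33858049e-02,
       -1.09711726e-02,  2.21798255e-03]), 'tcp_pos': array([497.1945472 , 196.94731915, 231.08175429]), 'tcp_rot': array([[-4.46205015e-04,  9.99999413e-01, -9.87589628e-04],
       [ 9.99999865e-01,  4.46466640e-04,  2.64708135e-04],
       [ 2.65148906e-04, -9.87471381e-04, -9.99999477e-01]]), 'wrist_force': array([-0.34010331,  0.0443966 , -0.60460741]), 'wrist_torque': array([ 0.00932407,  0.00157763, -0.01231926]), 'grasp_force': 0.0, 'gripper_width': 85.59997577534915}
```

View pics/w1.png

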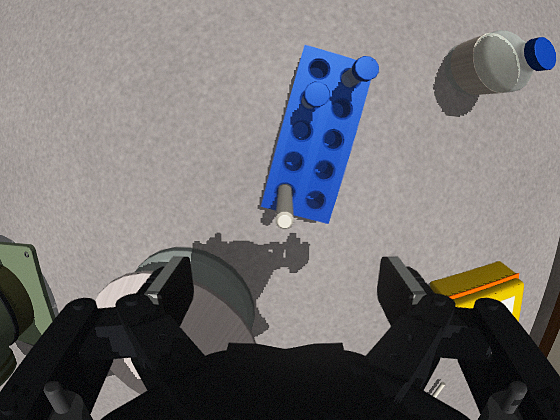

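The wrist view shows the rod's top at (285,221), centred between the fingers. That puts it at x≈497 and y≈193. I descend and close.

Call:
{"fn": "move_arm", "kwargs": {"deltas": [[-2,0,35,0,0,0,1],[0,0,35,0,0,0,1],[0,0,35,0,0,0,1],[0,0,25,0,0,0,1],[0,0,8,0,0,0,1],[0,0,0,0,0,0,0],[0,0,0,0,0,0,0],[0,0,0,0,0,0,0],[0,0,0,0,0,0,0],[0,0,0,0,0,0,0],[0,0,0,0,0,0,0],[0,0,0,0,0,0,0],[0,0,0,0,0,0,0]], "newtons": 60}}

```text
t: 4.2
tcp_pos: [498.2, 194.5, 94.0]
tcp_rot: [[0.0, 1.0, 0.001], [1.0, -0.0, 0.001], [0.001, 0.001, -1.0]]
wrist_force: [-0.7, 0.1, 5.6]
gripper_width: 12.3
grasp_force: 58.4
```

```bash
python3 - <<'E'
from cell import r
import cv2,numpy as np
a=r.snapshot("scene")["frame"][:,:,::-1];b=r.snapshot("side")["frame"][:,:,::-1]
c=lambda i,x,y:cv2.resize(i[y:y+150,x:x+100],(400,600),interpolation=cv2.INTER_CUBIC)
cv2.imwrite("pics/g.png",np.hstack([c(a,290,150),c(b,240,180)]))
s=r.state();print(s["tcp_pos"],s["wrist_force"],s["wrist_torque"],s["gripper_width"],s["grasp_force"])
E
```

```text
[498.25810453 194.51746833  94.00343628] [-0.5962843  -0.36342304  5.22288739] [-0.02798819  0.30957083  0.00273671] 12.531645681438293 58.41807581484318
```

Gripped at width 12.4 mm with 58 N on the pads. I lift well clear of the larger stage, then travel to above the plate's +y side.

Call:
{"fn": "move_arm", "kwargs": {"deltas": [[0,0,-10,0,0,0,0],[0,0,-20,0,0,0,0],[0,0,-30,0,0,0,0],[0,0,-40,0,0,0,0],[0,0,-40,0,0,0,0],[-39,1.6,0,0,0,0,0],[-39,1.6,0,0,0,0,0],[-39,1.6,0,0,0,0,0],[-39,1.6,0,0,0,0,0],[-39,1.6,0,0,0,0,0],[-39,1.6,0,0,0,0,0],[-39,1.6,0,0,0,0,0],[-39,1.6,0,0,0,0,0],[-39,1.6,0,0,0,0,0],[0,0,20,0,0,0,0],[0,0,20,0,0,0,0],[0,0,9,0,0,0,0],[0,0,0,0,0,0,0],[0,0,0,0,0,0,0]]}}

```text
t: 6.68
tcp_pos: [512.9, -156.7, 185.1]
tcp_rot: [[-0.0, 1.0, 0.002], [1.0, 0.0, -0.0], [-0.0, 0.002, -1.0]]
wrist_force: [0.4, -0.4, -0.7]
gripper_width: 12.5
grasp_force: 58.4
```

```bash
python3 - <<'E'
from cell import r
import cv2,numpy as np
a=r.snapshot("scene")["frame"][:,:,::-1];b=r.snapshot("side")["frame"][:,:,::-1]
c=lambda i,x,y:cv2.resize(i[y:y+120,x:x+80],(400,600),interpolation=cv2.INTER_CUBIC)
cv2.imwrite("pics/st.png",np.hstack([c(a,165,95),c(b,255,90)]))
s=r.state();print(s["tcp_pos"],s["wrist_force"],s["wrist_torque"],s["gripper_width"],s["grasp_force"])
E
```

```text
[ 512.84692565 -156.64574473  185.15204049] [-0.59477177  0.33843192 -0.35659151] [ 0.02310844  0.01747484 -0.04088004] 12.48621936993182 58.43922056257725
```

View pics/st.png

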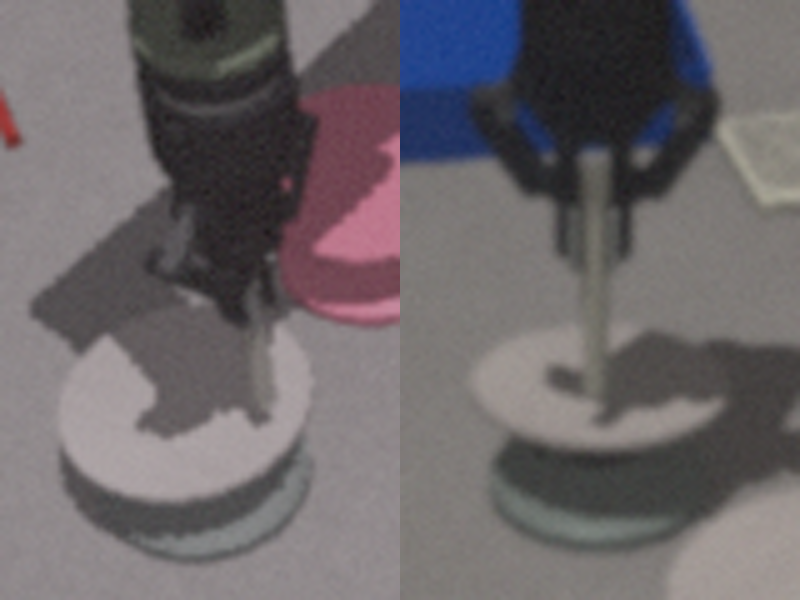

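The rod hangs straight in the fingers, with its tip about 20 mm above the plate's +y side (scene tip at about (217,175)). Now the slow descent.

Call:
{"fn": "move_arm", "kwargs": {"deltas": [[0,0,8,0,0,0,0],[0,0,6,0,0,0,0],[0,0,2,0,0,0,0],[0,0,1,0,0,0,0],[0,0,0,0,0,0,0],[0,0,0,0,0,0,0]]}}

```text
t: 7.52
tcp_pos: [512.5, -156.7, 167.4]
tcp_rot: [[0.0, 1.0, 0.0], [1.0, -0.0, -0.0], [-0.0, 0.0, -1.0]]
wrist_force: [-0.4, -0.5, -1.5]
gripper_width: 12.6
grasp_force: 58.4
```

Call:
{"fn": "move_arm", "kwargs": {"deltas": [[0,0,0.5,0,0,0,0],[0,0,0.5,0,0,0,0],[0,0,0.5,0,0,0,0],[0,0,0,0,0,0,0]]}}

```text
t: 8.02
tcp_pos: [512.3, -156.6, 165.7]
tcp_rot: [[0.0, 1.0, -0.0], [1.0, -0.0, 0.0], [0.0, -0.0, -1.0]]
wrist_force: [-0.1, -0.3, 0.2]
gripper_width: 12.7
grasp_force: 58.4
```

Call:
{"fn": "move_arm", "kwargs": {"deltas": [[0,0,0.5,0,0,0,0],[0,0,0.5,0,0,0,0],[0,0,0.5,0,0,0,0],[0,0,0,0,0,0,0]]}}

```text
t: 8.52
tcp_pos: [512.3, -156.6, 164.3]
tcp_rot: [[0.0, 1.0, 0.0], [1.0, -0.0, 0.0], [0.0, 0.0, -1.0]]
wrist_force: [-0.6, 0.7, -0.5]
gripper_width: 12.8
grasp_force: 58.4
```

Call:
{"fn": "move_arm", "kwargs": {"deltas": [[0,0,0.5,0,0,0,0],[0,0,0.5,0,0,0,0],[0,0,0,0,0,0,0]]}}

```text
t: 8.9
tcp_pos: [512.4, -156.5, 163.5]
tcp_rot: [[0.0, 1.0, 0.0], [1.0, -0.0, 0.0], [0.0, 0.0, -1.0]]
wrist_force: [-0.1, 0.5, 1.1]
gripper_width: 12.5
grasp_force: 58.6
```

Call:
{"fn": "move_arm", "kwargs": {"deltas": [[0,0,0.5,0,0,0,0],[0,0,0,0,0,0,0]]}}

```text
t: 9.15
tcp_pos: [512.5, -156.5, 163.1]
tcp_rot: [[0.0, 1.0, 0.001], [1.0, -0.0, 0.0], [0.0, 0.001, -1.0]]
wrist_force: [-0.9, 0.9, 3.8]
gripper_width: 12.8
grasp_force: 58.8
```

Call:
{"fn": "move_arm", "kwargs": {"deltas": [[0,0,0.5,0,0,0,0],[0,0,0,0,0,0,0]]}}

```text
t: 9.4
tcp_pos: [512.6, -156.5, 162.7]
tcp_rot: [[0.0, 1.0, 0.001], [1.0, -0.0, 0.0], [0.0, 0.001, -1.0]]
wrist_force: [-0.6, 0.7, 5.2]
gripper_width: 12.3
grasp_force: 59.1
```

Contact on the +y side is at about z 163.4, and stiffness is about 4–5 N/mm. Next the opposite side.

Call:
{"fn": "move_arm", "kwargs": {"deltas": [[0,0,-3,0,0,0,0],[-25,0,0,0,0,0,0],[-30,0,0,0,0,0,0],[-30,0,0,0,0,0,0],[-25,0,2,0,0,0,0],[0,0,3,0,0,0,0],[0,0,1.5,0,0,0,0],[0,0,1,0,0,0,0],[0,0,0.5,0,0,0,0],[0,0,0,0,0,0,0]]}}

```text
t: 10.65
tcp_pos: [512.4, -266.2, 157.4]
tcp_rot: [[-0.001, 1.0, 0.0], [1.0, 0.001, 0.0], [0.0, 0.0, -1.0]]
wrist_force: [0.5, -0.1, -0.2]
gripper_width: 12.6
grasp_force: 58.4
```

Call:
{"fn": "move_arm", "kwargs": {"deltas": [[0,0,0.5,0,0,0,0],[0,0,0.5,0,0,0,0],[0,0,0,0,0,0,0]]}}

```text
t: 11.02
tcp_pos: [512.3, -266.6, 156.2]
tcp_rot: [[0.0, 1.0, -0.0], [1.0, -0.0, 0.0], [0.0, -0.0, -1.0]]
wrist_force: [0.3, 0.3, -0.3]
gripper_width: 12.4
grasp_force: 58.4
```

Call:
{"fn": "move_arm", "kwargs": {"deltas": [[0,0,0.5,0,0,0,0],[0,0,0.5,0,0,0,0],[0,0,0,0,0,0,0]]}}

```text
t: 11.4
tcp_pos: [512.3, -266.6, 155.2]
tcp_rot: [[0.0, 1.0, -0.0], [1.0, -0.0, 0.0], [0.0, -0.0, -1.0]]
wrist_force: [0.3, 0.3, -0.6]
gripper_width: 12.7
grasp_force: 58.4
```

Call:
{"fn": "move_arm", "kwargs": {"deltas": [[0,0,0.5,0,0,0,0],[0,0,0.3,0,0,0,0],[0,0,0,0,0,0,0]]}}

```text
t: 11.78
tcp_pos: [512.3, -266.6, 154.4]
tcp_rot: [[0.0, 1.0, -0.0], [1.0, -0.0, 0.0], [0.0, -0.0, -1.0]]
wrist_force: [0.3, 0.6, -0.9]
gripper_width: 13.0
grasp_force: 58.4
```

Call:
{"fn": "move_arm", "kwargs": {"deltas": [[0,0,0.5,0,0,0,0],[0,0,0.2,0,0,0,0],[0,0,0,0,0,0,0]]}}

```text
t: 12.15
tcp_pos: [512.3, -266.6, 153.8]
tcp_rot: [[0.0, 1.0, 0.0], [1.0, -0.0, 0.0], [0.0, 0.0, -1.0]]
wrist_force: [-0.1, 0.6, -0.5]
gripper_width: 12.4
grasp_force: 58.4
```

Call:
{"fn": "move_arm", "kwargs": {"deltas": [[0,0,0.5,0,0,0,0],[0,0,0.5,0,0,0,0],[0,0,0,0,0,0,0]]}}

```text
t: 12.52
tcp_pos: [512.4, -266.7, 153.0]
tcp_rot: [[0.0, 1.0, 0.0], [1.0, -0.0, -0.0], [-0.0, 0.0, -1.0]]
wrist_force: [-0.8, -0.4, 0.7]
gripper_width: 12.7
grasp_force: 58.5
```

Call:
{"fn": "move_arm", "kwargs": {"deltas": [[0,0,0.5,0,0,0,0],[0,0,0.2,0,0,0,0],[0,0,0,0,0,0,0]]}}

```text
t: 12.9
tcp_pos: [512.5, -266.7, 152.4]
tcp_rot: [[0.0, 1.0, 0.001], [1.0, -0.0, -0.0], [-0.0, 0.001, -1.0]]
wrist_force: [-0.6, 0.2, 4.0]
gripper_width: 12.8
grasp_force: 58.8
```

Call:
{"fn": "move_arm", "kwargs": {"deltas": [[0,0,0.5,0,0,0,0],[0,0,0.2,0,0,0,0],[0,0,0,0,0,0,0]]}}

```text
t: 13.28
tcp_pos: [512.5, -266.8, 151.9]
tcp_rot: [[0.0, 1.0, 0.001], [1.0, -0.0, -0.001], [-0.001, 0.001, -1.0]]
wrist_force: [-1.0, -0.6, 4.3]
gripper_width: 12.4
grasp_force: 59.1
```

In y, contact is 163.5 on the +y side against 153.1 on the -y side, a 5.4° slope. Now +x.

Call:
{"fn": "move_arm", "kwargs": {"deltas": [[0,0,-12,0,0,0,0],[20,20,0,0,0,0,0],[20,20,0,0,0,0,0],[15,15,0,0,0,0,0],[0,0,1.5,0,0,0,0],[0,0,1,0,0,0,0],[0,0,0,0,0,0,0]]}}

```text
t: 14.15
tcp_pos: [566.6, -212.1, 160.7]
tcp_rot: [[0.001, 1.0, -0.001], [1.0, -0.001, 0.0], [0.0, -0.001, -1.0]]
wrist_force: [0.2, -0.8, -0.1]
gripper_width: 12.2
grasp_force: 58.5
```

Call:
{"fn": "move_arm", "kwargs": {"deltas": [[0,0,0.5,0,0,0,0],[0,0,0.2,0,0,0,0],[0,0,0,0,0,0,0]]}}

```text
t: 14.52
tcp_pos: [567.2, -211.8, 160.2]
tcp_rot: [[0.0, 1.0, 0.0], [1.0, -0.0, 0.0], [0.0, 0.0, -1.0]]
wrist_force: [-0.3, -0.5, -0.5]
gripper_width: 12.2
grasp_force: 58.5
```

Call:
{"fn": "move_arm", "kwargs": {"deltas": [[0,0,0.5,0,0,0,0],[0,0,0.2,0,0,0,0],[0,0,0,0,0,0,0]]}}

```text
t: 14.9
tcp_pos: [567.3, -211.6, 159.4]
tcp_rot: [[0.0, 1.0, -0.0], [1.0, -0.0, 0.0], [0.0, -0.0, -1.0]]
wrist_force: [-0.0, 0.7, -0.7]
gripper_width: 12.2
grasp_force: 58.5
```

Call:
{"fn": "move_arm", "kwargs": {"deltas": [[0,0,0.5,0,0,0,0],[0,0,0.2,0,0,0,0],[0,0,0,0,0,0,0]]}}

```text
t: 15.28
tcp_pos: [567.4, -211.6, 158.9]
tcp_rot: [[0.0, 1.0, 0.0], [1.0, -0.0, 0.0], [0.0, 0.0, -1.0]]
wrist_force: [0.4, 0.5, -0.1]
gripper_width: 12.8
grasp_force: 58.5
```

Call:
{"fn": "move_arm", "kwargs": {"deltas": [[0,0,0.5,0,0,0,0],[0,0,0.2,0,0,0,0],[0,0,0,0,0,0,0]]}}

```text
t: 15.65
tcp_pos: [567.6, -211.7, 158.4]
tcp_rot: [[0.0, 1.0, 0.001], [1.0, -0.0, -0.0], [-0.0, 0.001, -1.0]]
wrist_force: [0.4, -0.5, 2.3]
gripper_width: 12.9
grasp_force: 58.6
```

Call:
{"fn": "move_arm", "kwargs": {"deltas": [[0,0,0.5,0,0,0,0],[0,0,0.2,0,0,0,0],[0,0,0,0,0,0,0]]}}

```text
t: 16.02
tcp_pos: [567.7, -211.7, 157.8]
tcp_rot: [[0.0, 1.0, 0.001], [1.0, -0.0, -0.0], [-0.0, 0.001, -1.0]]
wrist_force: [1.1, 0.1, 4.4]
gripper_width: 12.4
grasp_force: 59.0
```

Call:
{"fn": "move_arm", "kwargs": {"deltas": [[0,0,0.5,0,0,0,0],[0,0,0,0,0,0,0]]}}

```text
t: 16.27
tcp_pos: [567.8, -211.7, 157.4]
tcp_rot: [[0.0, 1.0, 0.001], [1.0, -0.0, -0.0], [-0.0, 0.001, -1.0]]
wrist_force: [-0.1, 0.5, 5.2]
gripper_width: 12.2
grasp_force: 59.2
```

In x the plate is nearly level: +x is at 158.5 against a middle of 158.3. The high side is therefore +y. I go back there and press slowly.

Call:
{"fn": "move_arm", "kwargs": {"deltas": [[0,0,-11,0,0,0,0],[20,-20,0,0,0,0,0],[20,-20,0,0,0,0,0],[15,-15,0,0,0,0,0],[0,0,2,0,0,0,0],[0,0,1.5,0,0,0,0],[0,0,0.3,0,0,0,0],[0,0,0.3,0,0,0,0],[0,0,0.3,0,0,0,0],[0,0,0.3,0,0,0,0],[0,0,0.3,0,0,0,0],[0,0,0.3,0,0,0,0],[0,0,0.3,0,0,0,0],[0,0,0.3,0,0,0,0],[0,0,0.3,0,0,0,0]]}}

```text
t: 18.15
tcp_pos: [512.7, -156.6, 162.2]
tcp_rot: [[0.0, 1.0, 0.001], [1.0, -0.0, 0.0], [0.0, 0.001, -1.0]]
wrist_force: [-0.1, 0.6, 6.3]
gripper_width: 12.7
grasp_force: 59.1
```

Call:
{"fn": "move_arm", "kwargs": {"deltas": [[0,0,0.25,0,0,0,0],[0,0,0.25,0,0,0,0],[0,0,0.25,0,0,0,0],[0,0,0.25,0,0,0,0],[0,0,0.25,0,0,0,0],[0,0,0.25,0,0,0,0]]}}

```text
t: 18.9
tcp_pos: [512.7, -156.2, 160.7]
tcp_rot: [[0.0, 1.0, 0.001], [1.0, -0.0, 0.001], [0.001, 0.001, -1.0]]
wrist_force: [-1.0, 1.9, 6.4]
gripper_width: 12.5
grasp_force: 59.2
```

Call:
{"fn": "move_arm", "kwargs": {"deltas": [[0,0,0.25,0,0,0,0],[0,0,0.25,0,0,0,0],[0,0,0.25,0,0,0,0],[0,0,0.25,0,0,0,0],[0,0,0.25,0,0,0,0],[0,0,0.25,0,0,0,0],[0,0,0.25,0,0,0,0],[0,0,0.25,0,0,0,0],[0,0,0.25,0,0,0,0],[0,0,0.25,0,0,0,0],[0,0,0.25,0,0,0,0],[0,0,0.25,0,0,0,0]]}}

```text
t: 20.4
tcp_pos: [512.7, -155.5, 157.8]
tcp_rot: [[0.001, 1.0, 0.001], [1.0, -0.001, 0.002], [0.002, 0.001, -1.0]]
wrist_force: [0.4, 2.4, 6.7]
gripper_width: 13.1
grasp_force: 59.3
```

Call:
{"fn": "move_arm", "kwargs": {"deltas": [[0,0,-4,0,0,0,0],[-25,0,0,0,0,0,0],[-30,0,0,0,0,0,0],[-30,0,0,0,0,0,0],[-25,0,1.5,0,0,0,0],[0,0,1,0,0,0,0],[0,0,0,0,0,0,0],[0,0,0,0,0,0,0]]}}

```text
t: 21.4
tcp_pos: [512.1, -265.6, 158.5]
tcp_rot: [[-0.001, 1.0, -0.001], [1.0, 0.001, 0.001], [0.001, -0.001, -1.0]]
wrist_force: [-0.1, -1.0, -1.0]
gripper_width: 12.3
grasp_force: 58.5
```

Call:
{"fn": "move_arm", "kwargs": {"deltas": [[0,0,0.5,0,0,0,0],[0,0,0.2,0,0,0,0],[0,0,0,0,0,0,0]]}}

```text
t: 21.78
tcp_pos: [512.4, -266.4, 158.0]
tcp_rot: [[-0.0, 1.0, 0.0], [1.0, 0.0, 0.0], [0.0, 0.0, -1.0]]
wrist_force: [-0.2, 0.4, -0.9]
gripper_width: 12.7
grasp_force: 58.5
```

Call:
{"fn": "move_arm", "kwargs": {"deltas": [[0,0,0.3,0,0,0,0],[0,0,0,0,0,0,0]]}}

```text
t: 22.02
tcp_pos: [512.3, -266.6, 157.7]
tcp_rot: [[0.0, 1.0, 0.0], [1.0, -0.0, 0.0], [0.0, 0.0, -1.0]]
wrist_force: [0.3, -0.3, -1.7]
gripper_width: 12.9
grasp_force: 58.5
```

Call:
{"fn": "move_arm", "kwargs": {"deltas": [[0,0,0.3,0,0,0,0],[0,0,0,0,0,0,0]]}}

```text
t: 22.28
tcp_pos: [512.3, -266.7, 157.5]
tcp_rot: [[0.0, 1.0, 0.0], [1.0, -0.0, -0.0], [-0.0, 0.0, -1.0]]
wrist_force: [-0.6, -0.4, -0.0]
gripper_width: 12.6
grasp_force: 58.6
```

Call:
{"fn": "move_arm", "kwargs": {"deltas": [[0,0,0.3,0,0,0,0],[0,0,0,0,0,0,0]]}}

```text
t: 22.52
tcp_pos: [512.4, -266.7, 157.3]
tcp_rot: [[0.0, 1.0, 0.0], [1.0, -0.0, -0.0], [-0.0, 0.0, -1.0]]
wrist_force: [-0.3, -0.5, 1.0]
gripper_width: 13.0
grasp_force: 58.7
```

Call:
{"fn": "move_arm", "kwargs": {"deltas": [[0,0,-5,0,0,0,0],[25,0,0,0,0,0,0],[30,0,0,0,0,0,0],[30,0,0,0,0,0,0],[25,0,1.5,0,0,0,0],[0,0,1.2,0,0,0,0],[0,0,0,0,0,0,0],[0,0,0,0,0,0,0]]}}

```text
t: 23.52
tcp_pos: [512.5, -157.5, 159.4]
tcp_rot: [[0.001, 1.0, 0.0], [1.0, -0.001, -0.0], [-0.0, 0.0, -1.0]]
wrist_force: [0.1, -0.9, -0.9]
gripper_width: 12.4
grasp_force: 58.5
```

Call:
{"fn": "move_arm", "kwargs": {"deltas": [[0,0,0.3,0,0,0,0],[0,0,0,0,0,0,0]]}}

```text
t: 23.78
tcp_pos: [512.4, -157.1, 159.1]
tcp_rot: [[0.001, 1.0, 0.0], [1.0, -0.001, -0.0], [-0.0, 0.0, -1.0]]
wrist_force: [-0.1, 0.4, -0.4]
gripper_width: 12.7
grasp_force: 58.5
```

Call:
{"fn": "move_arm", "kwargs": {"deltas": [[0,0,0.3,0,0,0,0],[0,0,0,0,0,0,0]]}}

```text
t: 24.02
tcp_pos: [512.4, -156.8, 158.9]
tcp_rot: [[0.0, 1.0, 0.0], [1.0, -0.0, -0.0], [-0.0, 0.0, -1.0]]
wrist_force: [-0.2, -1.1, 0.8]
gripper_width: 12.8
grasp_force: 58.6
```

Call:
{"fn": "move_arm", "kwargs": {"deltas": [[0,0,0.3,0,0,0,0],[0,0,0,0,0,0,0]]}}

```text
t: 24.28
tcp_pos: [512.4, -156.7, 158.7]
tcp_rot: [[0.0, 1.0, 0.0], [1.0, -0.0, -0.0], [-0.0, 0.0, -1.0]]
wrist_force: [-0.6, -0.6, 1.8]
gripper_width: 12.5
grasp_force: 58.7
```

+y is still 1.4 mm above -y, so I press another 0.7 mm there.

Call:
{"fn": "move_arm", "kwargs": {"deltas": [[0,0,0.25,0,0,0,0],[0,0,0.25,0,0,0,0],[0,0,0.25,0,0,0,0],[0,0,0.25,0,0,0,0],[0,0,0.25,0,0,0,0],[0,0,0.25,0,0,0,0],[0,0,0.25,0,0,0,0],[0,0,0.25,0,0,0,0]]}}

```text
t: 25.28
tcp_pos: [512.6, -156.4, 156.9]
tcp_rot: [[0.0, 1.0, 0.001], [1.0, -0.0, 0.0], [0.0, 0.001, -1.0]]
wrist_force: [-0.5, 0.3, 5.6]
gripper_width: 12.5
grasp_force: 59.2
```

Call:
{"fn": "move_arm", "kwargs": {"deltas": [[0,0,-5,0,0,0,0],[-20,20,0,0,0,0,0],[-20,20,0,0,0,0,0],[-15,15,0,0,0,0,0],[0,0,1.5,0,0,0,0],[0,0,1.0,0,0,0,0],[0,0,0,0,0,0,0],[0,0,0,0,0,0,0]]}}

```text
t: 26.28
tcp_pos: [566.9, -211.1, 159.2]
tcp_rot: [[-0.0, 1.0, -0.0], [1.0, 0.0, 0.0], [0.0, -0.0, -1.0]]
wrist_force: [0.9, -0.6, -1.5]
gripper_width: 12.3
grasp_force: 58.6
```

Call:
{"fn": "move_arm", "kwargs": {"deltas": [[0,0,0.3,0,0,0,0],[0,0,0,0,0,0,0]]}}

```text
t: 26.52
tcp_pos: [567.3, -211.5, 158.8]
tcp_rot: [[-0.0, 1.0, 0.0], [1.0, 0.0, 0.0], [0.0, 0.0, -1.0]]
wrist_force: [0.6, 0.8, -0.2]
gripper_width: 12.4
grasp_force: 58.6
```

Call:
{"fn": "move_arm", "kwargs": {"deltas": [[0,0,0.3,0,0,0,0],[0,0,0,0,0,0,0]]}}

```text
t: 26.78
tcp_pos: [567.3, -211.6, 158.4]
tcp_rot: [[0.0, 1.0, -0.0], [1.0, -0.0, 0.0], [0.0, -0.0, -1.0]]
wrist_force: [0.1, 0.0, -0.7]
gripper_width: 12.5
grasp_force: 58.6
```

Call:
{"fn": "move_arm", "kwargs": {"deltas": [[0,0,0.3,0,0,0,0],[0,0,0,0,0,0,0]]}}

```text
t: 27.02
tcp_pos: [567.3, -211.6, 158.1]
tcp_rot: [[0.0, 1.0, 0.0], [1.0, -0.0, 0.0], [0.0, 0.0, -1.0]]
wrist_force: [-0.3, -0.5, -0.3]
gripper_width: 12.4
grasp_force: 58.6
```

Call:
{"fn": "move_arm", "kwargs": {"deltas": [[0,0,0.3,0,0,0,0],[0,0,0,0,0,0,0]]}}

```text
t: 27.28
tcp_pos: [567.4, -211.6, 157.9]
tcp_rot: [[0.0, 1.0, 0.0], [1.0, -0.0, 0.0], [0.0, 0.0, -1.0]]
wrist_force: [-0.9, 0.5, 0.9]
gripper_width: 12.4
grasp_force: 58.6
```

Call:
{"fn": "move_arm", "kwargs": {"deltas": [[0,0,0.3,0,0,0,0],[0,0,0,0,0,0,0]]}}

```text
t: 27.52
tcp_pos: [567.5, -211.6, 157.7]
tcp_rot: [[0.0, 1.0, 0.0], [1.0, -0.0, -0.0], [-0.0, 0.0, -1.0]]
wrist_force: [0.4, -0.5, 1.5]
gripper_width: 12.4
grasp_force: 58.6
```

Call:
{"fn": "move_arm", "kwargs": {"deltas": [[0,0,-4,0,0,0,0],[0,-25,0,0,0,0,0],[0,-30,0,0,0,0,0],[0,-30,0,0,0,0,0],[0,-25,1.5,0,0,0,0],[0,0,1.0,0,0,0,0],[0,0,0,0,0,0,0],[0,0,0,0,0,0,0]]}}

```text
t: 28.52
tcp_pos: [458.4, -211.7, 159.0]
tcp_rot: [[-0.0, 1.0, 0.001], [1.0, 0.0, -0.0], [-0.0, 0.001, -1.0]]
wrist_force: [-0.0, -0.0, -0.9]
gripper_width: 12.5
grasp_force: 58.6
```

Call:
{"fn": "move_arm", "kwargs": {"deltas": [[0,0,0.3,0,0,0,0],[0,0,0,0,0,0,0]]}}

```text
t: 28.78
tcp_pos: [457.9, -211.6, 158.7]
tcp_rot: [[-0.0, 1.0, 0.0], [1.0, 0.0, -0.0], [-0.0, 0.0, -1.0]]
wrist_force: [0.5, 1.0, -0.5]
gripper_width: 12.4
grasp_force: 58.7
```

Call:
{"fn": "move_arm", "kwargs": {"deltas": [[0,0,0.3,0,0,0,0],[0,0,0,0,0,0,0]]}}

```text
t: 29.02
tcp_pos: [457.6, -211.7, 158.5]
tcp_rot: [[0.0, 1.0, 0.001], [1.0, -0.0, -0.0], [-0.0, 0.001, -1.0]]
wrist_force: [1.1, 0.1, 0.9]
gripper_width: 12.6
grasp_force: 58.7
```

Call:
{"fn": "move_arm", "kwargs": {"deltas": [[0,0,0.3,0,0,0,0],[0,0,0,0,0,0,0]]}}

```text
t: 29.28
tcp_pos: [457.5, -211.7, 158.3]
tcp_rot: [[0.0, 1.0, 0.001], [1.0, -0.0, -0.0], [-0.0, 0.001, -1.0]]
wrist_force: [1.2, -0.9, 1.8]
gripper_width: 12.4
grasp_force: 58.8
```

-x is about 0.65 mm above +x, so I press it about 0.3 mm here and then re-feel y.

Call:
{"fn": "move_arm", "kwargs": {"deltas": [[0,0,0.2,0,0,0,0],[0,0,0.2,0,0,0,0],[0,0,0.2,0,0,0,0],[0,0,0.2,0,0,0,0],[0,0,0.2,0,0,0,0],[0,0,0.2,0,0,0,0],[0,0,0.2,0,0,0,0]]}}

```text
t: 30.15
tcp_pos: [457.2, -211.7, 156.9]
tcp_rot: [[0.0, 1.0, -0.0], [1.0, -0.0, -0.0], [-0.0, -0.0, -1.0]]
wrist_force: [-1.8, 1.1, 4.7]
gripper_width: 12.3
grasp_force: 59.3
```

Call:
{"fn": "move_arm", "kwargs": {"deltas": [[0,0,-4,0,0,0,0],[20,20,0,0,0,0,0],[20,20,0,0,0,0,0],[15,15,0,0,0,0,0],[0,0,1.5,0,0,0,0],[0,0,0.3,0,0,0,0],[0,0,0,0,0,0,0],[0,0,0,0,0,0,0]]}}

```text
t: 31.15
tcp_pos: [512.0, -157.1, 159.0]
tcp_rot: [[0.001, 1.0, 0.0], [1.0, -0.001, -0.0], [-0.0, 0.0, -1.0]]
wrist_force: [-0.0, -0.9, -0.4]
gripper_width: 12.8
grasp_force: 58.6
```

Call:
{"fn": "move_arm", "kwargs": {"deltas": [[0,0,0.3,0,0,0,0],[0,0,0,0,0,0,0]]}}

```text
t: 31.4
tcp_pos: [512.2, -156.7, 158.6]
tcp_rot: [[0.0, 1.0, 0.0], [1.0, -0.0, 0.0], [0.0, 0.0, -1.0]]
wrist_force: [-0.1, -0.3, -0.4]
gripper_width: 12.3
grasp_force: 58.6
```

Call:
{"fn": "move_arm", "kwargs": {"deltas": [[0,0,0.3,0,0,0,0],[0,0,0,0,0,0,0]]}}

```text
t: 31.65
tcp_pos: [512.3, -156.6, 158.3]
tcp_rot: [[0.0, 1.0, -0.0], [1.0, -0.0, 0.0], [0.0, -0.0, -1.0]]
wrist_force: [-0.9, 0.5, -0.5]
gripper_width: 12.8
grasp_force: 58.6
```

Call:
{"fn": "move_arm", "kwargs": {"deltas": [[0,0,0.3,0,0,0,0],[0,0,0,0,0,0,0]]}}

```text
t: 31.9
tcp_pos: [512.4, -156.6, 158.1]
tcp_rot: [[0.0, 1.0, 0.0], [1.0, -0.0, 0.0], [0.0, 0.0, -1.0]]
wrist_force: [0.9, 0.6, 0.7]
gripper_width: 12.1
grasp_force: 58.7
```

Call:
{"fn": "move_arm", "kwargs": {"deltas": [[0,0,0.3,0,0,0,0],[0,0,0,0,0,0,0]]}}

```text
t: 32.15
tcp_pos: [512.4, -156.5, 157.9]
tcp_rot: [[0.0, 1.0, 0.0], [1.0, -0.0, 0.0], [0.0, 0.0, -1.0]]
wrist_force: [0.1, 0.4, 0.5]
gripper_width: 12.4
grasp_force: 58.8
```

Call:
{"fn": "move_arm", "kwargs": {"deltas": [[0,0,-4,0,0,0,0],[-25,0,0,0,0,0,0],[-30,0,0,0,0,0,0],[-30,0,0,0,0,0,0],[-25,0,1.5,0,0,0,0],[0,0,1.2,0,0,0,0],[0,0,0,0,0,0,0],[0,0,0,0,0,0,0]]}}

```text
t: 33.15
tcp_pos: [512.3, -265.7, 159.0]
tcp_rot: [[-0.001, 1.0, -0.0], [1.0, 0.001, 0.0], [0.0, -0.0, -1.0]]
wrist_force: [-0.0, -0.4, -0.1]
gripper_width: 12.5
grasp_force: 58.6
```

Call:
{"fn": "move_arm", "kwargs": {"deltas": [[0,0,0.3,0,0,0,0],[0,0,0,0,0,0,0]]}}

```text
t: 33.4
tcp_pos: [512.4, -266.1, 158.8]
tcp_rot: [[-0.001, 1.0, 0.0], [1.0, 0.001, 0.0], [0.0, 0.0, -1.0]]
wrist_force: [-0.1, 0.7, -1.1]
gripper_width: 12.5
grasp_force: 58.6
```

Call:
{"fn": "move_arm", "kwargs": {"deltas": [[0,0,0.3,0,0,0,0],[0,0,0,0,0,0,0]]}}

```text
t: 33.65
tcp_pos: [512.4, -266.5, 158.5]
tcp_rot: [[0.0, 1.0, 0.0], [1.0, -0.0, 0.0], [0.0, 0.0, -1.0]]
wrist_force: [-0.8, 0.1, 0.4]
gripper_width: 12.8
grasp_force: 58.6
```

Call:
{"fn": "move_arm", "kwargs": {"deltas": [[0,0,0.3,0,0,0,0],[0,0,0,0,0,0,0]]}}

```text
t: 33.9
tcp_pos: [512.4, -266.6, 158.2]
tcp_rot: [[0.0, 1.0, 0.0], [1.0, -0.0, 0.0], [0.0, 0.0, -1.0]]
wrist_force: [0.1, 0.7, 1.1]
gripper_width: 12.5
grasp_force: 58.7
```

Call:
{"fn": "move_arm", "kwargs": {"deltas": [[0,0,0.3,0,0,0,0],[0,0,0,0,0,0,0]]}}

```text
t: 34.15
tcp_pos: [512.4, -266.7, 158.0]
tcp_rot: [[0.0, 1.0, 0.0], [1.0, -0.0, -0.0], [-0.0, 0.0, -1.0]]
wrist_force: [-0.1, -0.1, 2.8]
gripper_width: 12.4
grasp_force: 58.8
```

y is now level within about 0.1 mm. Re-check x.

Call:
{"fn": "move_arm", "kwargs": {"deltas": [[0,0,-4,0,0,0,0],[20,20,0,0,0,0,0],[20,20,0,0,0,0,0],[15,15,0,0,0,0,0],[0,0,1.8,0,0,0,0],[0,0,1.2,0,0,0,0],[0,0,0,0,0,0,0],[0,0,0,0,0,0,0]]}}

```text
t: 35.15
tcp_pos: [566.9, -212.1, 158.8]
tcp_rot: [[0.001, 1.0, -0.0], [1.0, -0.001, -0.0], [-0.0, -0.0, -1.0]]
wrist_force: [-0.0, 0.4, -0.8]
gripper_width: 12.5
grasp_force: 58.7
```

Call:
{"fn": "move_arm", "kwargs": {"deltas": [[0,0,0.3,0,0,0,0],[0,0,0,0,0,0,0]]}}

```text
t: 35.4
tcp_pos: [567.2, -211.8, 158.5]
tcp_rot: [[0.0, 1.0, -0.0], [1.0, -0.0, 0.0], [0.0, -0.0, -1.0]]
wrist_force: [0.6, -1.0, -0.1]
gripper_width: 12.4
grasp_force: 58.7
```

Call:
{"fn": "move_arm", "kwargs": {"deltas": [[0,0,0.3,0,0,0,0],[0,0,0,0,0,0,0]]}}

```text
t: 35.65
tcp_pos: [567.3, -211.7, 158.3]
tcp_rot: [[0.0, 1.0, 0.0], [1.0, -0.0, -0.0], [-0.0, 0.0, -1.0]]
wrist_force: [-0.3, -0.7, 0.9]
gripper_width: 12.6
grasp_force: 58.7
```

Call:
{"fn": "move_arm", "kwargs": {"deltas": [[0,0,0.3,0,0,0,0],[0,0,0,0,0,0,0]]}}

```text
t: 35.9
tcp_pos: [567.4, -211.7, 158.1]
tcp_rot: [[0.0, 1.0, 0.0], [1.0, -0.0, -0.0], [-0.0, 0.0, -1.0]]
wrist_force: [-0.0, -0.6, 1.0]
gripper_width: 13.0
grasp_force: 58.8
```

Call:
{"fn": "move_arm", "kwargs": {"deltas": [[0,0,-4,0,0,0,0],[0,-25,0,0,0,0,0],[0,-30,0,0,0,0,0],[0,-30,0,0,0,0,0],[0,-25,2,0,0,0,0],[0,0,1.1,0,0,0,0],[0,0,0,0,0,0,0],[0,0,0,0,0,0,0]]}}

```text
t: 36.9
tcp_pos: [458.4, -211.7, 158.9]
tcp_rot: [[-0.0, 1.0, 0.001], [1.0, 0.0, -0.0], [-0.0, 0.001, -1.0]]
wrist_force: [-0.1, -0.8, -0.6]
gripper_width: 12.7
grasp_force: 58.7
```

Call:
{"fn": "move_arm", "kwargs": {"deltas": [[0,0,0.3,0,0,0,0],[0,0,0,0,0,0,0]]}}

```text
t: 37.15
tcp_pos: [457.6, -211.5, 158.4]
tcp_rot: [[-0.0, 1.0, -0.0], [1.0, 0.0, 0.0], [0.0, -0.0, -1.0]]
wrist_force: [0.3, 0.4, -0.7]
gripper_width: 12.5
grasp_force: 58.7
```

Call:
{"fn": "move_arm", "kwargs": {"deltas": [[0,0,0.3,0,0,0,0],[0,0,0,0,0,0,0]]}}

```text
t: 37.4
tcp_pos: [457.5, -211.6, 158.2]
tcp_rot: [[0.0, 1.0, 0.0], [1.0, -0.0, 0.0], [0.0, 0.0, -1.0]]
wrist_force: [-0.1, 0.5, -0.2]
gripper_width: 12.5
grasp_force: 58.7
```

Call:
{"fn": "move_arm", "kwargs": {"deltas": [[0,0,0.3,0,0,0,0],[0,0,0,0,0,0,0]]}}

```text
t: 37.65
tcp_pos: [457.4, -211.6, 158.0]
tcp_rot: [[0.0, 1.0, 0.0], [1.0, -0.0, -0.0], [-0.0, 0.0, -1.0]]
wrist_force: [-0.3, 0.3, 0.8]
gripper_width: 12.7
grasp_force: 58.7
```

The plate is level all round, within about 0.2 mm across 110 mm. I carry the rod back to its hole along the same safe path.

Call:
{"fn": "move_arm", "kwargs": {"deltas": [[0,0,-10,0,0,0,0],[0,0,-30,0,0,0,0],[0,20.8,-36,0,0,0,0],[0,20,0,0,0,0,0],[36.9,0,0,0,0,0,0],[36.9,0,0,0,0,0,0],[36.9,0,0,0,0,0,0],[36.9,0,0,0,0,0,0],[36.9,0,0,0,0,0,0],[36.9,0,0,0,0,0,0],[36.9,0,0,0,0,0,0],[36.9,0,0,0,0,0,0],[36.9,0,0,0,0,0,0],[36.9,0,0,0,0,0,0],[36.9,0,0,0,0,0,0],[0,0,30,0,0,0,0],[0,0,24,0,0,0,0],[0,0,0,0,0,0,0],[0,0,0,0,0,0,0],[0,0,0,0,0,0,0]]}}

```text
t: 40.15
tcp_pos: [498.9, 194.4, 181.3]
tcp_rot: [[0.0, 1.0, 0.002], [1.0, -0.0, 0.001], [0.001, 0.002, -1.0]]
wrist_force: [-0.9, 0.5, -0.2]
gripper_width: 12.1
grasp_force: 58.7
```

```bash
python3 - <<'E'
from cell import r
import cv2,numpy as np
a=r.snapshot("scene")["frame"][:,:,::-1];b=r.snapshot("side")["frame"][:,:,::-1]
c=lambda i,x,y:cv2.resize(i[y:y+120,x:x+80],(400,600),interpolation=cv2.INTER_CUBIC)
cv2.imwrite("pics/ins.png",np.hstack([c(a,295,150),c(b,250,180)]))
s=r.state();print(s["tcp_pos"],s["tcp_rot"].round(4).tolist(),s["wrist_force"])
E
```

```text
[498.67480775 194.34308931 180.93325593] [[0.0004, 1.0, 0.0018], [1.0, -0.0004, 0.0008], [0.0008, 0.0018, -1.0]] [-0.06523411 -0.58870696 -0.27058035]
```

View pics/ins.png

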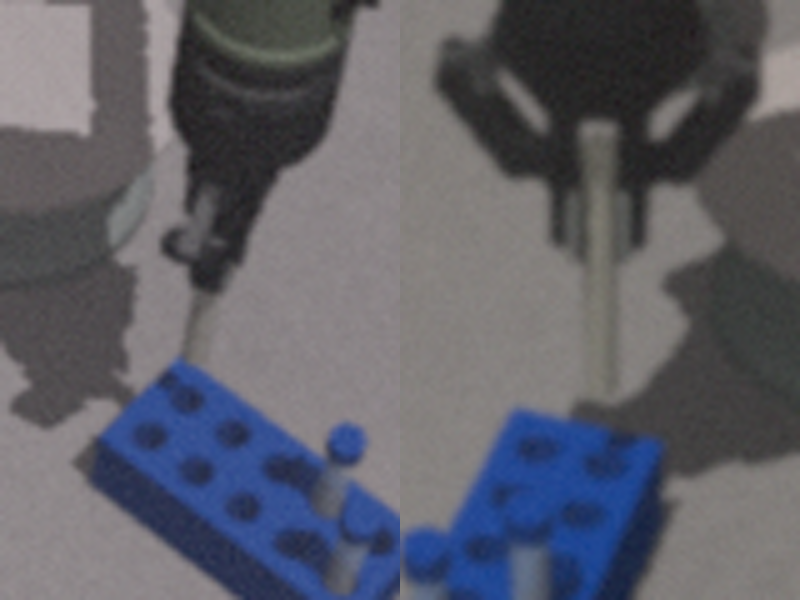

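```bash
python3 - <<'E'
from h import *
print(atz(S,(332.4,229.8),55),atz(D,(291.2,272.6),55))
print(atz(S,(334.2,222),97),atz(D,(290.2,258.6),97), proj(D,[498.7,194.4,97]),proj(S,[498.7,194.4,97]))
E
```

```text
[497.59616951 195.86036265  55.        ] [496.53783339 193.68401559  55.        ]
[498.62814588 196.58203294  97.        ] [498.55264606 192.516443    97.        ] [[290.07334026 259.19728343]] [[333.43521087 221.69709195]]
```

The open hole lies at about (497,195) and the tip at (498.6,194.5), which is within the clearance. I shift 0.7 mm and lower in.

Call:
{"fn": "move_arm", "kwargs": {"deltas": [[0,-0.7,15,0,0,0,0],[0,0,15,0,0,0,0],[0,0,6,0,0,0,0],[0,0,3,0,0,0,0],[0,0,3,0,0,0,0],[0,0,3,0,0,0,0],[0,0,0,0,0,0,0]]}}

```text
t: 41.12
tcp_pos: [497.4, 194.3, 134.9]
tcp_rot: [[0.0, 1.0, -0.0], [1.0, -0.0, 0.0], [0.0, -0.0, -1.0]]
wrist_force: [-0.4, -0.3, 0.3]
gripper_width: 12.5
grasp_force: 58.7
```

Call:
{"fn": "move_arm", "kwargs": {"deltas": [[0,0,3,0,0,0,0],[0,0,3,0,0,0,0],[0,0,3,0,0,0,0],[0,0,3,0,0,0,0],[0,0,0,0,0,0,0]]}}

```text
t: 41.75
tcp_pos: [497.3, 194.3, 122.6]
tcp_rot: [[0.0, 1.0, -0.001], [1.0, -0.0, -0.0], [-0.0, -0.001, -1.0]]
wrist_force: [0.6, 0.3, -1.3]
gripper_width: 12.7
grasp_force: 58.7
```

Call:
{"fn": "move_arm", "kwargs": {"deltas": [[0,0,6,0,0,0,0],[0,0,6,0,0,0,0],[0,0,6,0,0,0,0],[0,0,5,0,0,0,0],[0,0,2,0,0,0,0],[0,0,1,0,0,0,0],[0,0,0.5,0,0,0,0],[0,0,0,0,0,0,0]]}}

```text
t: 42.75
tcp_pos: [497.6, 194.4, 96.5]
tcp_rot: [[0.0, 1.0, 0.0], [1.0, -0.0, 0.0], [0.0, 0.0, -1.0]]
wrist_force: [-0.7, 0.2, -0.0]
gripper_width: 12.4
grasp_force: 58.7
```

Call:
{"fn": "move_arm", "kwargs": {"deltas": [[0,0,0.5,0,0,0,0],[0,0,0.5,0,0,0,0],[0,0,0,0,0,0,0]]}}

```text
t: 43.12
tcp_pos: [497.4, 194.3, 95.4]
tcp_rot: [[0.0, 1.0, -0.0], [1.0, -0.0, 0.0], [0.0, -0.0, -1.0]]
wrist_force: [-0.1, 0.1, -0.7]
gripper_width: 12.5
grasp_force: 58.7
```

Call:
{"fn": "move_arm", "kwargs": {"deltas": [[0,0,0.5,0,0,0,0],[0,0,0.5,0,0,0,0],[0,0,0,0,0,0,0]]}}

```text
t: 43.5
tcp_pos: [497.4, 194.3, 94.3]
tcp_rot: [[0.0, 1.0, -0.0], [1.0, -0.0, 0.0], [0.0, -0.0, -1.0]]
wrist_force: [0.5, 0.4, -0.5]
gripper_width: 12.6
grasp_force: 58.7
```

Call:
{"fn": "move_arm", "kwargs": {"deltas": [[0,0,0.4,0,0,0,0],[0,0,0,0,0,0,0]]}}

```text
t: 43.75
tcp_pos: [497.5, 194.3, 94.1]
tcp_rot: [[0.0, 1.0, 0.0], [1.0, -0.0, 0.0], [0.0, 0.0, -1.0]]
wrist_force: [0.5, 0.8, 0.1]
gripper_width: 12.8
grasp_force: 58.9
```

The rod is on the hole's floor. I open and rise straight up.

Call:
{"fn": "move_arm", "kwargs": {"deltas": [[0,0,0,0,0,0,0.4],[0,0,0,0,0,0,1],[0,0,0,0,0,0,1],[0,0,0,0,0,0,1],[0,0,0,0,0,0,1],[0,0,0,0,0,0,1],[0,0,0,0,0,0,1],[0,0,0,0,0,0,1],[0,0,-20,0,0,0,1],[0,0,-40,0,0,0,1],[0,0,-40,0,0,0,1],[0,0,-40,0,0,0,1],[30,0,-20,0,0,0,1],[0,0,0,0,0,0,1],[0,0,0,0,0,0,1]]}}

```text
t: 45.62
tcp_pos: [496.8, 223.7, 253.0]
tcp_rot: [[-0.0, 1.0, -0.002], [1.0, 0.0, -0.001], [-0.001, -0.002, -1.0]]
wrist_force: [0.7, 0.4, 0.2]
gripper_width: 85.6
grasp_force: 0.0
```

```bash
python3 - <<'E'
from cell import r
import cv2,numpy as np
a=r.snapshot("scene")["frame"][:,:,::-1];b=r.snapshot("side")["frame"][:,:,::-1]
c=lambda i,x,y,w=100,h=75:cv2.resize(i[y:y+h,x:x+w],(400,300),interpolation=cv2.INTER_CUBIC)
cv2.imwrite("pics/end.png",np.vstack([np.hstack([c(a,163,150,80,60),c(a,295,195)]),np.hstack([c(b,255,145,80,60),c(b,225,232,120,90)])]))
s=r.state();print(s["t"],s["tcp_pos"],s["gripper_width"])
E
```

```text
45.725 [496.83054809 223.43596786 252.7411001 ] 85.42206405475734
```

View pics/end.png

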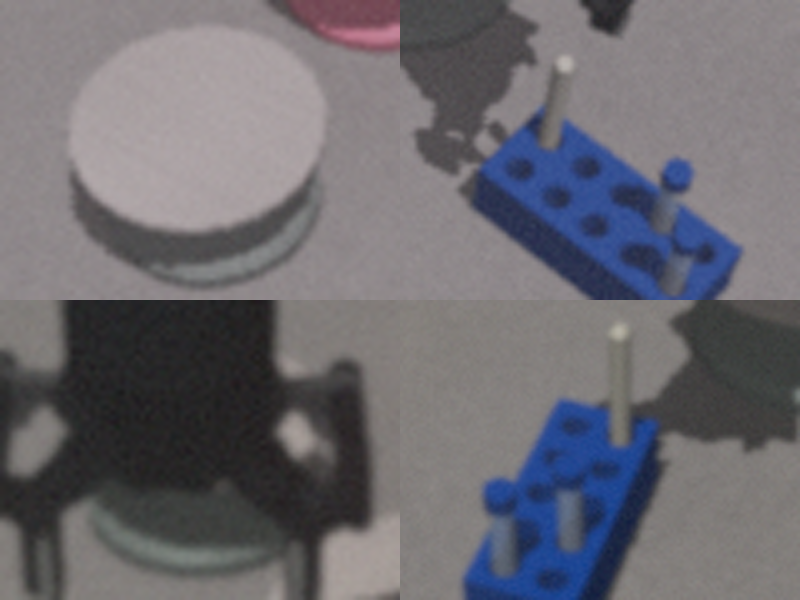

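The rod stands in its corner hole again (top at scene (336,211), as at the start), the tubes are untouched and the plate looks level. I'm handing in.

```bash
python3 -c "
from cell import r
print(r.finish_job())"
```

```text
the job is handed in; nothing more can be done
None
```

I pressed the plate level to within about 0.2 mm across 110 mm by feel, stood the rod back in its own hole, and handed the job in at about 46 s of the 67 s allowed; the hand-in returned no verdict.

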